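# Sort the hollow sleeve from the solid one on the inspection bench

## Robot

A 6-joint arm with a two-finger parallel gripper is mounted at the origin on the work surface. World frame = base frame: x ahead of the robot, y to its left, z up, the work surface at z = 0. Lengths are in m, angles in rad, forces in N, time in s.
With the tool pointing down it reaches from about 0.35 to 0.85 m from the base axis. Payload 8.1 kg.
Tool frame: the origin (TCP) lies at the very end of the fingers, on their centre line; the grasp point (between the pads) lies 19 mm behind it; z points along the fingers, y is the direction in which the jaws open and shut (so a half turn about z gives the same grasp; the last joint's range is limited). The gripper opens to 93 mm and grips with 3 to 60 N. Pads are 15 mm wide; open, the fingers measure 128 mm over their backs; the gripper's body (75 mm by 188 mm) begins 65 mm behind the grasp point.
Start: joints at [-1.324, 0.13, 1.488, -0, 1.523, -0.085], TCP at [0.195, -0.567, 0.182] pointing down, gripper open.
Joint ranges: [-2.96, 2.96], [-0.89, 2.26], [0.02, 2.5], [-1.34, 4.48], [0, 2.73], [-2.66, 2.66]. Speed limits (rad/s): [2.39, 2.39, 2.79, 3.14, 3.14, 3.14].

## Interface

Orientations are given as [roll, pitch, yaw] about the fixed x, y, z axes, in that order (R = Rz(yaw) Ry(pitch) Rx(roll)).
In Python, from bench import sensors, camera, workorder gives the robot as it stands.
- The arm moves only by the tool step_arm, never from a script. Its argument "commands" is a list of rows, each a list of 3 entries, a list of its own where there are three numbers: the opening, from 0 (shut) to 1 (fully open), then the shift along the tool's x, y, z each as a share of 2 cm, from -1 to 1, then the turn about the tool's z as a share of 0.08 rad, from -1 to 1. In form: [[grip, [dx, dy, dz], roll], ...]. A call has 1 to 12 rows; each row shifts and turns the pose as measured when the row begins, along the tool's axes as they then stand; what a row does not reach is not made up. A row lasts 1/12 s, in which the tool goes at most 41.7 mm and 7.16 degrees, less where a joint would pass 70% of its speed; a pose out of reach is approached as far as the arm can. A call with a number of a shift or a turn outside -1 to 1 is refused whole. A call with a gripper value outside its range is refused whole. The fingers move at their own pace and stop on an object; "grip_force" is the grip in N (left out, the last holds). Time passes only in rows, so rows that do not move let the fingers close. It gives the time, the measured TCP pose, the force and the opening at its end, in the units of the state.
- sensors.state(): the state, without advancing time (a new reading comes with each control period).
- camera(name): name is "scene" or "side" or "wrist"; returns a dict with "pixels" (480x640x3 uint8, red, green, blue), "z_map" (480x640 float32, m along the optical axis (not along the pixel's ray), 0 where there is no reading), "vertical_fov" (degrees; the focal length in pixels is half the picture's height over the tangent of half this angle, whatever the lens; pixels are square), "cx", "cy" (the principal point, pixels), "world_to_cam" (4x4, takes a point from world to camera coordinates); the wrist camera has in their place "tool_from_camera" (4x4, takes a point from camera to tool coordinates, whose origin is the TCP and whose axes are the flange's). Camera axes: x right, y down, z forward; pixel columns grow to the right and rows downward; lengths in m; the calibration is good to about 2 mm. The wrist camera is an equidistant fisheye: a pixel r from the principal point sees the ray r / f radians off the axis. A picture is of the moment at which its call begins: read the wrist's pose just before it.
- workorder.hand_in(): hands the job in, once; it reports no verdict.
The state is a dict: "time_s": time; "joint_positions": joint angles; "qd": joint speeds; "joint_torque": joint torques, N m; "tcp_pos": TCP position; "tcp_rot": TCP orientation; "ft_force": force on the tool from outside, world axes, zero at the start; "moment": the same for the moment, N m; "finger_gap": finger opening in m.
Only numpy, scipy, OpenCV 4.12 (cv2) and the standard library are available. Lean on these libraries where they do the work, as an engineer would, in place of code of your own. Each camera call takes 0.05 s, during which the arm holds its last target. There are 200 camera calls.

## Task

Two tall capped steel sleeves stand on the inspection bench; they look alike, but one is hollow and light and the other has a solid steel core and is over twice as heavy. Find out by lifting which is which, then stand the hollow one upright in the round tub and the solid one upright in the rectangular tray, each flat on the floor of its bin, and let go.

Things in the scene. Friction and masses are not known exactly. Their poses are not given: they have to be found in the camera images.
- sleeve_a_center (a point): one of two capped plain steel sleeves that look and measure the same, standing upright: closed cylinder, diameter 44 mm, height 80 mm. One of the two is hollow (weight 2.4 to 3.2 N), the other is filled with a steel core (weight 5.9 to 8.3 N); which one it is changes from start to start, whatever its name, and shows only in the weight when lifted. The point is the sleeve's centre, 40 mm above its underside; z along its axis.
- sleeve_b_center (a point): one of two capped plain steel sleeves that look and measure the same, standing upright: closed cylinder, diameter 44 mm, height 80 mm. One of the two is hollow (weight 2.4 to 3.2 N), the other is filled with a steel core (weight 5.9 to 8.3 N); which one it is changes from start to start, whatever its name, and shows only in the weight when lifted. The point is the sleeve's centre, 40 mm above its underside; z along its axis.
- tub_floor (a point): round open aluminium tub, fixed to the bench, for the hollow sleeve: outer diameter 150 mm, wall 4 mm, rim 25 mm above the bench. The point is the centre of its inner floor, 4 mm above the bench; z up.
- tray_floor (a point): rectangular open grey plastic tray, fixed to the bench, for the solid sleeve: outer 170 mm along its x by 140 mm along its y, wall 5 mm, rim 25 mm above the bench. The point is the centre of its inner floor, 5 mm above the bench; z up.
There are look-alikes about, which are no part of the job. Leave any pink or purple look-alike of the part that bears sleeve_a_center alone. What is shaped like the part that bears tray_floor but red is not meant.

How it is judged:
By the outcome, as a careful person would: the job done as asked, in the order asked, and still so for the second after the job is handed in, with the robot touching nothing.
It also fails if it takes over 53 s, if anything falls off the work surface, if the arm or the gripper's body presses on something with over 40 N, if the wrist force passes 120 N, or if a joint passes its speed limit or range.

## Working session

There is one attempt and no reset: what is moved stays moved. The work goes in short steps, Python scripts to look and compute and a tool call to move; the robot and the scene stay as the last step left them, time stands still between calls to the robot, and variables do not carry over. Pictures are saved under pics/ and viewed, about 8 in all and at most 12, crops included, and the job is handed in when it is done.

Besides the shell and the picture viewer there is one more tool, called as name(argument=value, ...) on one line, values as JSON. step_arm: Moves the arm, as the interface text tells. Shift numbers are shares of 2 cm and turn numbers shares of 0.08 rad, none past 1 either way. Its arguments: {"type":"object","properties":{"commands":{"type":"array","items":{"type":"array"}},"grip_force":{"type":"number"}},"required":["commands"]}

```bash
mkdir -p pics && ls
cat > h.py <<'E'
import numpy as np, cv2
from bench import sensors, camera, workorder
def cloud(c):
    z=c["z_map"]; f=240/np.tan(np.radians(c["vertical_fov"])/2)
    v,u=np.mgrid[:480,:640]
    P=np.stack([(u-c["cx"])/f*z,(v-c["cy"])/f*z,z],-1)
    T=np.linalg.inv(c["world_to_cam"]); W=P@T[:3,:3].T+T[:3,3]
    W[z==0]=np.nan
    return W
E
python3 - <<'E'
from h import *
for n in("scene","side"):
    c=camera(n); cv2.imwrite(f"pics/{n}0.png",c["pixels"][:,:,::-1]); np.savez(f"{n}0.npz",**c)
s=sensors.state(); print(s)
E
```

```text
pics
{'time_s': 0.1, 'joint_positions': array([-1.32444999e+00,  1.31081597e-01,  1.48915801e+00, -2.61493520e-05,
        1.52298019e+00, -8.54083540e-02]), 'qd': array([ 1.39106548e-03, -1.18569142e-03, -3.80103030e-03,  4.90530137e-05,
       -1.41608565e-03, -1.89406325e-04]), 'joint_torque': array([ 1.39483142e-03, -5.61341715e+01, -4.93096018e+01,  7.71003915e-02,
        2.91377044e-02, -7.36677748e-05]), 'tcp_pos': array([ 0.19529015, -0.56673453,  0.18070159]), 'tcp_rot': array([-3.13996921e+00, -1.12781186e-04,  3.31755866e-01]), 'ft_force': array([ 0.40832702,  0.12728978, -0.37852081]), 'moment': array([0.02656077, 0.00664506, 0.01022605]), 'finger_gap': 0.09292545414273791}
```

View pics/scene0.png

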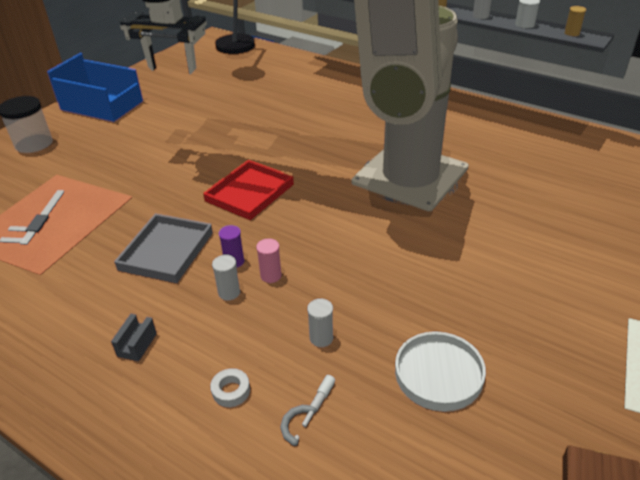

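View pics/side0.png

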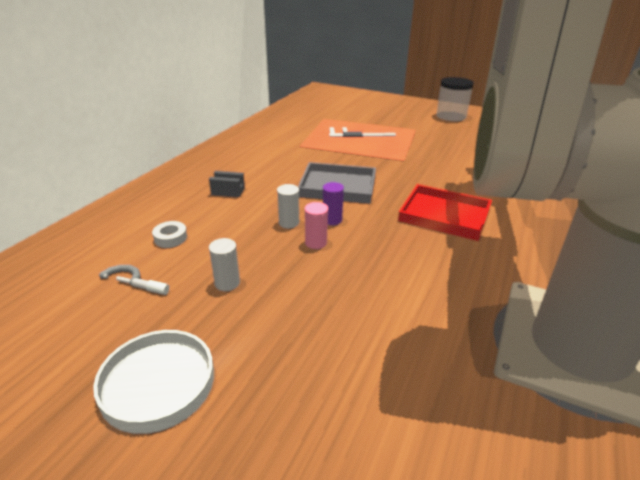

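The scene view shows grey sleeves at about (227,278) and (320,323), the tub at (440,370) and the grey tray at (165,247). The pink (269,262) and purple (231,247) look-alikes stand close to the first sleeve. In the side view the sleeves are at (288,207) and (225,265).

```bash
cat > m.py <<'E'
from h import *
# boxes: name:(u0,u1,v0,v1, zmin,zmax)
B={"scene":{"A":(205,242,250,305),"B":(300,342,292,352),"pink":(255,285,236,286),"purple":(217,246,224,268),"tub":(385,495,325,415),"tray":(110,220,208,285)},
"side":{"A":(274,302,180,232),"B":(206,242,235,295),"pink":(302,330,200,252),"purple":(320,346,182,226),"tub":(88,222,325,432),"tray":(296,382,160,203)}}
for n in B:
    c=dict(np.load(f"{n}0.npz")); W=cloud(c); hsv=cv2.cvtColor(c["pixels"],cv2.COLOR_RGB2HSV)
    print(n,"bench z",np.nanmedian(W[400:440,300:380,2]) )
    for k,(a,b,p,q) in B[n].items():
        w=W[p:q,a:b].reshape(-1,3); h=hsv[p:q,a:b].reshape(-1,3)
        col={"pink":(h[:,0]>160)&(h[:,1]>60),"purple":(h[:,0]>125)&(h[:,0]<155)}.get(k,h[:,1]<70)
        w=w[col&np.isfinite(w[:,2])]
        if k in("tub","tray"):
            r=w[(w[:,2]>.017)&(w[:,2]<.035)].astype(np.float32)
            if k=="tub": print(k,"rim circle",cv2.minEnclosingCircle(r[:,:2]), "n",len(r))
            print(k,"rim rect",cv2.minAreaRect(r[:,:2]),"n",len(r)); 
        else:
            t=w[(w[:,2]>.074)&(w[:,2]<.09)]; s=w[(w[:,2]>.015)&(w[:,2]<.07)]
            (x,y),R=cv2.minEnclosingCircle(t[:,:2].astype(np.float32))
            f=np.linalg.lstsq(np.c_[2*s[:,:2],np.ones(len(s))],(s[:,:2]**2).sum(1),rcond=None)[0]
            print(k,"top mean",t.mean(0).round(4),"encl",round(x,4),round(y,4),round(R,4),"side fit",f[:2].round(4),np.sqrt(f[2]+f[0]**2+f[1]**2).round(4),len(t),len(s))
E
python3 m.py
```

```text
scene bench z -0.00048522023861707897
A top mean [ 0.5617 -0.1108  0.079 ] encl 0.5613 -0.1128 0.0241 side fit [ 0.5417 -0.132 ] 0.0453 322 481
B top mean [0.5614 0.1093 0.079 ] encl 0.5597 0.1082 0.0245 side fit [0.5606 0.1084] 0.0205 391 491
pink top mean [ 0.4777 -0.0706  0.0789] encl 0.4751 -0.07 0.0243 side fit [ 0.4777 -0.071 ] 0.0194 283 422
purple top mean [ 0.4857 -0.1614  0.0789] encl 0.5104 -0.1382 0.0601 side fit [ 0.4857 -0.1613] 0.0178 257 324Traceback (most recent call last):
  File "m.py", line 14, in <module>
    if k=="tub": print(k,"rim circle",cv2.minEnclosingCircle(r[:,:2]), "n",len(r))
                                      ~~~~~~~~~~~~~~~~~~~~~~^^^^^^^^^
cv2.error: OpenCV(4.12.0) /io/opencv/modules/imgproc/src/shapedescr.cpp:201: error: (-215:Assertion failed) count >= 0 && (depth == CV_32F || depth == CV_32S) in function 'minEnclosingCircle'
```

```bash
sed -i 's/(r\[:,:2\])/(np.ascontiguousarray(r[:,:2]))/g; s/r=w\[/print(np.nanpercentile(w[:,2],[5,50,95]).round(4),len(w)); r=w[/' m.py && python3 m.py
```

```text
scene bench z -0.00048522023861707897
A top mean [ 0.5617 -0.1108  0.079 ] encl 0.5613 -0.1128 0.0241 side fit [ 0.5417 -0.132 ] 0.0453 322 481
B top mean [0.5614 0.1093 0.079 ] encl 0.5597 0.1082 0.0245 side fit [0.5606 0.1084] 0.0205 391 491
pink top mean [ 0.4777 -0.0706  0.0789] encl 0.4751 -0.07 0.0243 side fit [ 0.4777 -0.071 ] 0.0194 283 422
purple top mean [ 0.4857 -0.1614  0.0789] encl 0.5104 -0.1382 0.0601 side fit [ 0.4857 -0.1613] 0.0178 257 324
[0.0004 0.004  0.0239] 5742
tub rim circle ((0.5194740891456604, 0.32330629229545593), 0.07743170112371445) n 926
tub rim rect ((0.5202257037162781, 0.3237250745296478), (0.15096838772296906, 0.14998449385166168), 4.445311069488525) n 926
[0.0019 0.0063 0.0263] 4359
tray rim rect ((0.5227954983711243, -0.26295408606529236), (0.17915651202201843, 0.2416355162858963), 14.74631118774414) n 925
side bench z 0.0005335726825725917
A top mean [ 0.555  -0.1085  0.0793] encl 0.5575 -0.1109 0.0233 side fit [ 0.5872 -0.1572] 0.0732 221 471
B top mean [0.5547 0.1118 0.0796] encl 0.5565 0.1092 0.0227 side fit [0.5568 0.1096] 0.0206 392 631
pink top mean [ 0.4711 -0.0674  0.0795] encl 0.4742 -0.07 0.023 side fit [ 0.4872 -0.095 ] 0.0467 261 529
purple top mean [ 0.4788 -0.1589  0.0793] encl 0.4788 -0.1621 0.0232 side fit [ 0.4972 -0.1932] 0.0538 214 363
[0.003  0.0051 0.0252] 9515
tub rim circle ((0.517681896686554, 0.3257181942462921), 0.07686387747526169) n 1792
tub rim rect ((0.5165931582450867, 0.3254416584968567), (0.1504291445016861, 0.1491113156080246), 5.291126728057861) n 1792
[0.0035 0.0067 0.0253] 2151
tray rim rect ((0.53128981590271, -0.3087369203567505), (0.16919589042663574, 0.14474134147167206), 15.6200590133667) n 534
```

step_arm(commands=[[1,[0,0,0],1],[1,[0,0,0],1],[1,[0,0,0],1],[1,[0,0,0],1],[1,[0.8,-1,0],0],[1,[0.8,-1,0],0],[1,[0.8,-1,0],0],[1,[0.8,-1,0],0],[1,[0.8,-1,0],0],[1,[0.8,-1,0],0],[1,[0.8,-1,0],0],[1,[0.8,-1,0],0]], grip_force=35)

```text
time_s: 1.1
tcp_pos: [0.3232, -0.4002, 0.1736]
tcp_rot: [-3.129, 0.006, -0.013]
ft_force: [0.6, 0.6, 0.2]
finger_gap: 0.0931
```

step_arm(commands=[[1,[0.8,-1,-0.05],0],[1,[0.8,-1,-0.05],0],[1,[0.8,-1,-0.05],0],[1,[0.8,-1,-0.05],0],[1,[0.8,-1,-0.05],0],[1,[0.8,-1,-0.05],0],[1,[0.8,-1,-0.05],0],[1,[0.8,-1,-0.05],0],[1,[0.8,-1,-0.05],0],[1,[0.8,-1,-0.05],0],[1,[0.8,-1,-0.05],0],[1,[0.8,-1,-0.05],0]])

```text
time_s: 2.1
tcp_pos: [0.5233, -0.1467, 0.1826]
tcp_rot: [-3.123, 0.014, -0.014]
ft_force: [-0.2, 0.9, 0.2]
finger_gap: 0.0928
```

Run:
```python
from h import *
s=sensors.state(); print(s["tcp_pos"],s["tcp_rot"])
# tray floor from the first views: grey, z 2..10mm, within tray boxes
for n,(a,b,p,q) in {"scene":(110,214,208,285),"side":(296,382,160,203)}.items():
    c=dict(np.load(n+"0.npz")); w=cloud(c)[p:q,a:b].reshape(-1,3); h=cv2.cvtColor(c["pixels"],cv2.COLOR_RGB2HSV)[p:q,a:b].reshape(-1,3)
    w=w[(h[:,1]<70)&(w[:,2]<.03)&(w[:,2]>.003)].astype(np.float32)
    print(cv2.minAreaRect(np.ascontiguousarray(w[:,:2])),np.median(w,0))
```

```text
[ 0.52329305 -0.14671685  0.1825722 ] [-3.12327582  0.01375715 -0.01367085]
((0.5344933271408081, -0.309101939201355), (0.1775640845298767, 0.14428281784057617), 15.95627498626709) [ 0.537594   -0.31414753  0.0068094 ]
((0.5315821766853333, -0.30780309438705444), (0.1692863553762436, 0.1459658443927765), 16.118221282958984) [ 0.54049766 -0.32836485  0.00668414]
```

step_arm(commands=[[1,[0.6,-0.6,0],0],[1,[0.6,-0.6,0],0],[1,[0.4,-0.4,0],0],[1,[0,0,0],0]])

```text
time_s: 2.43
tcp_pos: [0.5584, -0.1083, 0.1809]
tcp_rot: [-3.121, 0.016, -0.008]
ft_force: [-0.2, 0.7, -1.3]
finger_gap: 0.0927
```

Run:
```python
from h import *
s=sensors.state(); print(s["tcp_pos"],s["tcp_rot"],s["ft_force"])
c=camera("wrist"); cv2.imwrite("pics/w1.png",c["pixels"][:,:,::-1]); np.savez("w1.npz",**c)
```

```text
[ 0.55840885 -0.10827232  0.18091117] [-3.1209989   0.01603829 -0.00844229] [-0.22476111  0.69780888 -1.26321169]
```

View pics/w1.png

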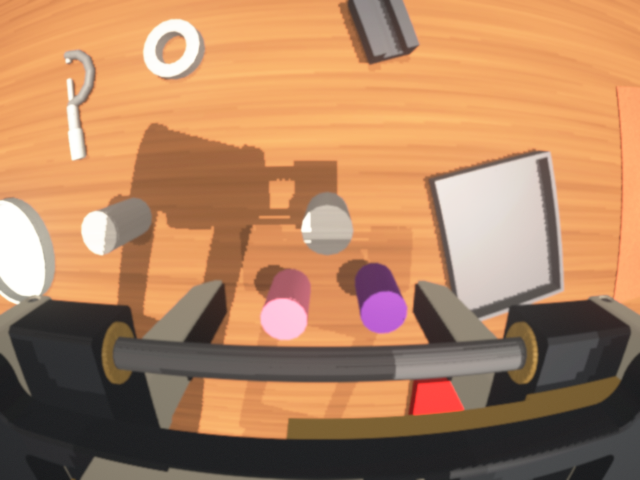

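The wrist view has grey sleeve A at (327,232), between the fingers and clear of pink (285,305) and purple (380,300). I can descend.

step_arm(commands=[[1,[0.02,0.04,1],0],[1,[0.02,0.04,1],0],[1,[0.02,0.04,1],0],[1,[0.02,0.04,1],0],[1,[0.02,0.04,1],0],[1,[0.02,0.04,1],0],[1,[0.02,0.04,0.6],0],[1,[0,0,0.3],0],[1,[0,0,0],0]])

```text
time_s: 3.23
tcp_pos: [0.5537, -0.1209, 0.0384]
tcp_rot: [-3.125, 0.017, -0.015]
ft_force: [-0.9, -0.4, -0.0]
finger_gap: 0.0928
```

step_arm(commands=[[1,[0.25,-0.45,0.1],0],[1,[0,0,0],0]])

```text
time_s: 3.4
tcp_pos: [0.5593, -0.1124, 0.0374]
tcp_rot: [-3.125, 0.016, -0.017]
ft_force: [0.4, 0.4, 0.3]
finger_gap: 0.0931
```

Run:
```python
from h import *
s=sensors.state(); print(s["tcp_pos"],s["tcp_rot"],s["ft_force"],s["joint_positions"])
```

```text
[ 0.55926858 -0.112426    0.03744826] [-3.12533353  0.01594699 -0.01677582] [0.41183951 0.41032336 0.30952729] [-0.29644476  0.18635092  1.69745539  0.01172612  1.27762056  1.2877569 ]
```

step_arm(commands=[[0,[0,0,0],0],[0,[0,0,0],0],[0,[0,0,0],0],[0,[0,0,0],0],[0,[0,0,0],0],[0,[0,0,0],0]], grip_force=40)

```text
time_s: 3.9
tcp_pos: [0.5634, -0.1124, 0.0425]
tcp_rot: [-3.128, 0.008, -0.015]
ft_force: [-0.0, -0.2, 0.1]
finger_gap: 0.0575
```

step_arm(commands=[[0,[-0.05,0,0.05],0],[0,[-0.05,0,0.05],0],[0,[-0.05,0,0.05],0],[0,[0,0,0.05],0],[0,[0,0,0.05],0]])

```text
time_s: 4.32
tcp_pos: [0.5629, -0.1126, 0.0409]
tcp_rot: [-3.128, 0.002, -0.015]
ft_force: [-3.2, 1.6, 8.3]
finger_gap: 0.0413
```

step_arm(commands=[[0,[0,0,0],0],[0,[0,0,-0.4],0],[0,[0,0,-0.5],0],[0,[0,0,-0.5],0],[0,[0,0,-0.5],0],[0,[0,0,0],0],[0,[0,0,0],0],[0,[0,0,0],0]])

```text
time_s: 4.98
tcp_pos: [0.5615, -0.1132, 0.0821]
tcp_rot: [-3.128, 0.004, -0.015]
ft_force: [-0.2, 0.4, -2.4]
finger_gap: 0.0414
```

Run:
```python
from h import *
s=sensors.state(); print(s["tcp_pos"],s["tcp_rot"],s["ft_force"],s["moment"],s["finger_gap"])
c=camera("side"); cv2.imwrite("pics/s1.png",cv2.resize(c["pixels"][100:320,150:450,::-1],None,fx=2,fy=2))
s=sensors.state(); print(s["tcp_pos"],s["ft_force"])
```

```text
[ 0.5614981  -0.1131515   0.08210221] [-3.12793374  0.00444278 -0.01498523] [-0.24545102  0.4333414  -2.36977837] [ 0.01253975 -0.05153995  0.05802743] 0.04135462604402824
[ 0.56133639 -0.11307922  0.08184104] [-0.44798082 -0.11919142 -2.52343628]
```

View pics/s1.png

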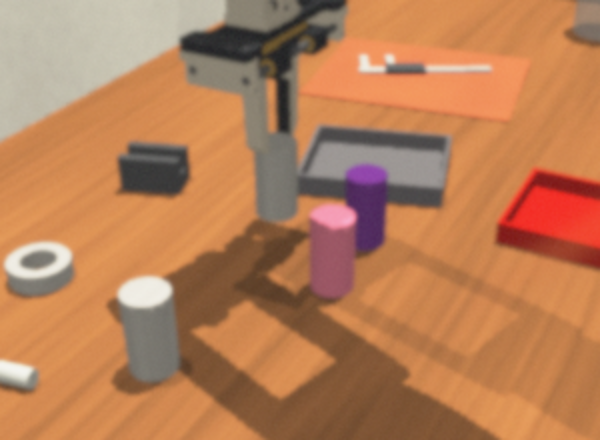

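Sleeve A (side crop near (277,175)) hangs upright off the bench. It reads about 2.4 N, so it is the hollow one and goes to the tub.

step_arm(commands=[[0,[0,0,-1],0],[0,[0,0,-1],0],[0,[0,0,-1],0],[0,[0,0,-1],0],[0,[0,0,-1],0],[0,[0,-0.4,0],0],[0,[-0.1,-0.8,0],0],[0,[-0.1,-1,0],0],[0,[-0.1,-1,0],0],[0,[-0.1,-1,0],0],[0,[-0.1,-1,0],0],[0,[-0.1,-1,0],0]])

```text
time_s: 6.03
tcp_pos: [0.5456, 0.0146, 0.1741]
tcp_rot: [-3.125, 0.021, -0.022]
ft_force: [-0.2, -0.2, -3.1]
finger_gap: 0.0415
```

step_arm(commands=[[0,[-0.1,-1,0],0],[0,[-0.1,-1,0],0],[0,[-0.1,-1,0],0],[0,[-0.1,-1,0],0],[0,[-0.1,-1,0],0],[0,[-0.1,-1,0],0],[0,[-0.1,-1,0],0],[0,[-0.1,-1,0],0],[0,[-0.1,-1,0],0],[0,[-0.1,-1,0],0],[0,[0,0,0],0]])

```text
time_s: 6.95
tcp_pos: [0.5159, 0.2338, 0.1565]
tcp_rot: [-3.125, 0.044, -0.017]
ft_force: [0.6, 0.3, -2.5]
finger_gap: 0.0413
```

step_arm(commands=[[0,[0,-0.9,0],0],[0,[0,-0.9,0],0],[0,[0,-0.9,0],0],[0,[0,-0.9,0],0],[0,[0,-0.5,0],0],[0,[0,0,0],0],[0,[0,0,0],0]])

```text
time_s: 7.53
tcp_pos: [0.5106, 0.3188, 0.1458]
tcp_rot: [-3.132, 0.056, -0.015]
ft_force: [-0.4, -0.1, -3.7]
finger_gap: 0.041
```

step_arm(commands=[[0,[0.15,-0.1,0.9],0],[0,[0.15,-0.1,0.9],0],[0,[0.15,-0.1,0.9],0],[0,[0.15,-0.1,0.8],0],[0,[0,0,0],0],[0,[0,0,0],0]])

```text
time_s: 8.03
tcp_pos: [0.5199, 0.3215, 0.0722]
tcp_rot: [-3.134, 0.056, -0.018]
ft_force: [1.0, 0.4, -1.9]
finger_gap: 0.041
```

step_arm(commands=[[0,[0.05,-0.05,0.5],0],[0,[0.05,-0.05,0.5],0],[0,[0,0,0.25],0],[0,[0,0,0],0]])

```text
time_s: 8.37
tcp_pos: [0.5223, 0.3225, 0.0477]
tcp_rot: [-3.133, 0.053, -0.02]
ft_force: [-1.3, 0.0, -3.5]
finger_gap: 0.0413
```

step_arm(commands=[[0,[0,0,0.15],0],[0,[0,0,0.1],0],[0,[0,0,0],0]])

```text
time_s: 8.62
tcp_pos: [0.524, 0.3234, 0.0463]
tcp_rot: [-3.131, 0.049, -0.019]
ft_force: [0.2, 0.2, -3.4]
finger_gap: 0.0413
```

step_arm(commands=[[0,[-0.1,0,0.15],0],[0,[-0.1,0,0.15],0],[0,[0,0,0.1],0]])

```text
time_s: 8.87
tcp_pos: [0.5232, 0.3245, 0.0449]
tcp_rot: [-3.129, 0.04, -0.019]
ft_force: [-2.5, -5.2, 9.1]
finger_gap: 0.0414
```

step_arm(commands=[[0.6,[0,0,0],0],[0.6,[0,0,0],0],[0.7,[0,0,0],0],[0.8,[0,0,0],0],[0.9,[0,0,0],0],[0.9,[0,0,0],0]])

```text
time_s: 9.37
tcp_pos: [0.5242, 0.3257, 0.0466]
tcp_rot: [-3.127, 0.037, -0.019]
ft_force: [-0.2, -0.5, -0.5]
finger_gap: 0.0768
```

Run:
```python
from h import *
c=camera("side"); cv2.imwrite("pics/s2.png",cv2.resize(c["pixels"][200:450,60:360,::-1],None,fx=2,fy=2))
s=sensors.state(); print(s["tcp_pos"],s["tcp_rot"],s["ft_force"],s["finger_gap"])
```

```text
[0.52410187 0.32570865 0.04652988] [-3.12688345  0.03710406 -0.01856708] [0.11588331 0.24909583 0.03392092] 0.08040553845354621
```

View pics/s2.png

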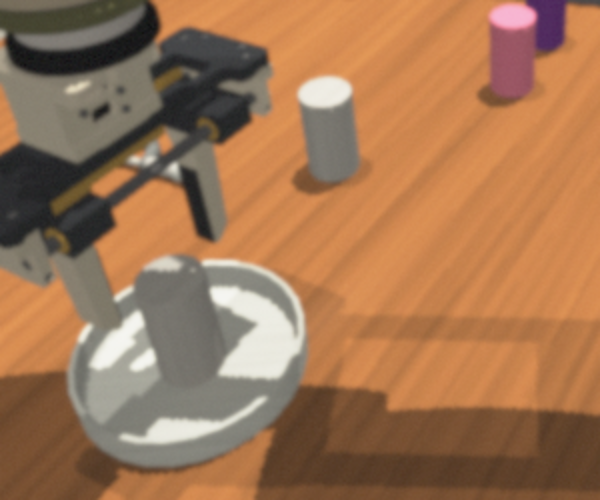

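The hollow sleeve stands upright in the tub (crop (180,320)) with the fingers clear. Next I retreat and go to B at (0.5585, 0.109).

step_arm(commands=[[1,[0,0,-0.6],0],[1,[0,0,-1],0],[1,[0,0,-1],0],[1,[0,0,-1],0],[1,[0,0,-1],0],[1,[0,0,-1],0],[1,[0,0,-1],0],[1,[0.1,0.8,0],0],[1,[0.1,1,0],0],[1,[0.1,1,0],0],[1,[0.1,1,0],0],[1,[0.1,1,0],0]])

```text
time_s: 10.42
tcp_pos: [0.5363, 0.2257, 0.1893]
tcp_rot: [-3.126, 0.036, -0.012]
ft_force: [0.1, -0.2, 0.2]
finger_gap: 0.0933
```

step_arm(commands=[[1,[0.1,1,0],0],[1,[0.1,1,0],0],[1,[0.1,1,0],0],[1,[0,0.7,0],0],[1,[0,0,0],0],[1,[0,0,0],0]])

```text
time_s: 10.92
tcp_pos: [0.5403, 0.1401, 0.1882]
tcp_rot: [-3.129, 0.037, -0.018]
ft_force: [0.0, -1.3, 0.7]
finger_gap: 0.093
```

step_arm(commands=[[1,[0.5,0.7,0],0],[1,[0.4,0.7,0],0],[1,[0,0,0],0],[1,[0,0,0.9],0],[1,[0.05,0,0.9],0],[1,[0.05,0,0.5],0],[1,[0,0,0],0]])

```text
time_s: 11.5
tcp_pos: [0.5584, 0.116, 0.1412]
tcp_rot: [-3.126, 0.035, -0.016]
ft_force: [-0.5, 0.2, 0.7]
finger_gap: 0.0931
```

step_arm(commands=[[1,[0.02,0.2,0.9],0],[1,[0.04,0.1,0.9],0],[1,[0.04,0,0.9],0],[1,[0.04,0,0.9],0],[1,[0.04,0,0.8],0],[1,[0,0,0.4],0],[1,[0,0,0],0]])

```text
time_s: 12.08
tcp_pos: [0.5599, 0.117, 0.0465]
tcp_rot: [-3.124, 0.03, -0.011]
ft_force: [-0.6, 0.1, 0.6]
finger_gap: 0.093
```

step_arm(commands=[[1,[0,0.4,0.3],0],[1,[0,0,0.1],0],[1,[0,0,0],0]])

```text
time_s: 12.33
tcp_pos: [0.5606, 0.1094, 0.0402]
tcp_rot: [-3.124, 0.028, -0.009]
ft_force: [-0.1, -0.2, 0.1]
finger_gap: 0.0927
```

step_arm(commands=[[0,[0,0,0.05],0],[0,[-0.03,0,0.05],0],[0,[-0.03,0,0.05],0],[0,[-0.03,0,0.05],0],[0,[-0.03,0,0.05],0],[0,[-0.03,0,0.05],0],[0,[-0.03,0,0.05],0],[0,[0,0,0.05],0],[0,[0,0,0.05],0],[0,[0,0,0],0],[0,[0,0,0],0]], grip_force=45)

```text
time_s: 13.25
tcp_pos: [0.5595, 0.1094, 0.0355]
tcp_rot: [-3.123, 0.022, -0.01]
ft_force: [-1.2, 0.5, -0.4]
finger_gap: 0.0428
```

step_arm(commands=[[0,[0,0,-0.4],0],[0,[0,0,-0.5],0],[0,[0,0,-0.6],0],[0,[0,0,-0.6],0],[0,[0,0,0],0],[0,[0,0,0],0],[0,[0,0,0],0]])

```text
time_s: 13.83
tcp_pos: [0.5577, 0.1083, 0.0787]
tcp_rot: [-3.124, 0.028, -0.01]
ft_force: [0.0, -0.3, -6.7]
finger_gap: 0.043
```

Run:
```python
from h import *
s=sensors.state(); print(s["tcp_pos"],s["ft_force"],s["finger_gap"])
```

```text
[0.55769273 0.10828974 0.07870899] [ 0.03364478 -0.26929287 -6.70950148] 0.042965771184091096
```

Sleeve B weighs 6.7 N, so it is the solid one and goes to the tray.

step_arm(commands=[[0,[0,0,-0.8],0],[0,[0,0,-1],0],[0,[0,0,-1],0],[0,[0,0,-1],0],[0,[0,0,-1],0],[0,[0,0,-0.6],0],[0,[0,0.4,0],0],[0,[0,0.8,0],0],[0,[0,0.9,0],0],[0,[0,0.9,0],0],[0,[0,0.9,0],0],[0,[0,0.9,0],0]])

```text
time_s: 14.83
tcp_pos: [0.5545, 0.0082, 0.1784]
tcp_rot: [-3.124, 0.041, -0.004]
ft_force: [-0.1, -0.7, -6.9]
finger_gap: 0.0428
```

step_arm(commands=[[0,[0,0.9,0],0],[0,[0,0.9,0],0],[0,[0,0.9,0],0],[0,[0,0.9,0],0],[0,[0,0.9,0],0],[0,[0,0.9,0],0],[0,[0,0.6,0],0],[0,[0,0,0],0]])

```text
time_s: 15.5
tcp_pos: [0.5458, -0.1246, 0.1617]
tcp_rot: [-3.123, 0.057, -0.008]
ft_force: [0.2, 0.6, -6.7]
finger_gap: 0.0427
```

step_arm(commands=[[0,[0,0.9,-0.1],0],[0,[0,0.9,-0.1],0],[0,[0,0.9,-0.1],0],[0,[0,0.9,-0.1],0],[0,[0,0.9,-0.1],0],[0,[0,0.9,-0.1],0],[0,[0,0.9,-0.1],0],[0,[0,0.9,-0.1],0],[0,[0,0.9,-0.1],0],[0,[0,0.6,0],0],[0,[0,0,0],0]])

```text
time_s: 16.42
tcp_pos: [0.5412, -0.3008, 0.164]
tcp_rot: [-3.113, 0.069, -0.004]
ft_force: [1.0, 1.1, -6.9]
finger_gap: 0.0425
```

step_arm(commands=[[0,[0,0.1,0.8],0],[0,[0,0.1,0.9],0],[0,[0,0.1,0.9],0],[0,[0,0.1,0.9],0],[0,[0,0.1,0.7],0],[0,[0,0,0.3],0],[0,[0,0,0],0],[0,[0,0,0],0]])

```text
time_s: 17.08
tcp_pos: [0.5352, -0.302, 0.0671]
tcp_rot: [-3.107, 0.071, -0.002]
ft_force: [-0.6, -0.6, -6.2]
finger_gap: 0.0427
```

step_arm(commands=[[0,[0,0.2,0.5],0],[0,[0,0.1,0.4],0],[0,[0,0,0.2],0],[0,[0,0,0],0]])

```text
time_s: 17.42
tcp_pos: [0.5358, -0.3079, 0.046]
tcp_rot: [-3.109, 0.067, -0.001]
ft_force: [-0.0, 0.9, -6.0]
finger_gap: 0.0427
```

Run:
```python
from h import *
c=camera("side"); cv2.imwrite("pics/s3.png",cv2.resize(c["pixels"][80:240,250:420,::-1],None,fx=3.5,fy=3.5,interpolation=cv2.INTER_CUBIC))
s=sensors.state(); print(s["tcp_pos"],s["tcp_rot"],s["ft_force"])
```

```text
[ 0.53593116 -0.30798169  0.04644783] [-3.10920454e+00  6.64801716e-02 -6.26741865e-04] [-1.31019546  0.21788361 -5.98032142]
```

View pics/s3.png

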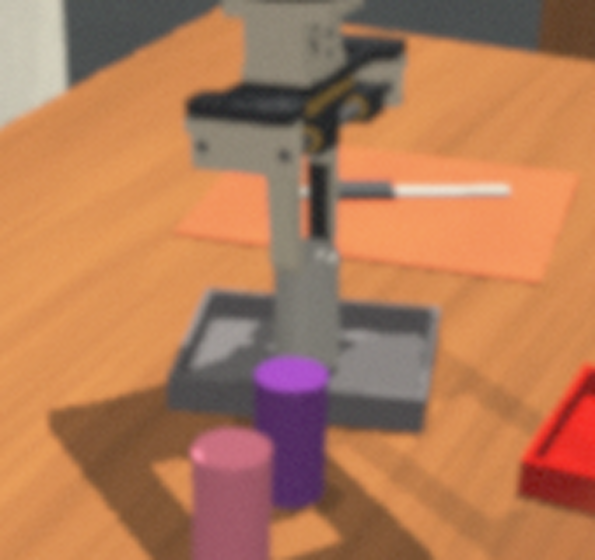

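The sleeve (crop (308,310)) hangs over the middle of the tray. The last few mm down come next.

step_arm(commands=[[0,[0,0,0.2],0],[0,[0,0,0.2],0],[0,[0,0,0.15],0],[0,[0,0,0.1],0]])

```text
time_s: 17.8
tcp_pos: [0.5387, -0.3089, 0.0415]
tcp_rot: [-3.112, 0.059, -0.001]
ft_force: [-2.5, 4.4, 0.8]
finger_gap: 0.0425
```

step_arm(commands=[[0,[0,0,0.2],0],[0,[0,0,0.2],0]])

```text
time_s: 17.97
tcp_pos: [0.5415, -0.3091, 0.0416]
tcp_rot: [-3.114, 0.053, -0.001]
ft_force: [-6.5, 7.6, 19.2]
finger_gap: 0.0429
```

step_arm(commands=[[0.55,[0,0,0],0],[0.6,[0,0,0],0],[0.7,[0,0,0],0],[0.8,[0,0,0],0],[0.95,[0,0,0],0],[1,[0,0,0],0],[1,[0,0,0],0]])

```text
time_s: 18.55
tcp_pos: [0.5459, -0.312, 0.0479]
tcp_rot: [-3.121, 0.043, -0.001]
ft_force: [-0.7, 0.0, -0.2]
finger_gap: 0.0843
```

step_arm(commands=[[1,[0,0,-0.5],0],[1,[0,0,-0.8],0],[1,[0,0,-1],0],[1,[0,0,-1],0],[1,[0,0,-1],0],[1,[0,0,-1],0],[1,[0,0,-1],0],[1,[0,0,-1],0],[1,[0,0,0],0]])

```text
time_s: 19.3
tcp_pos: [0.5501, -0.314, 0.2015]
tcp_rot: [-3.117, 0.049, -0.001]
ft_force: [1.0, -0.2, 2.3]
finger_gap: 0.0931
```

Run:
```python
from h import *
s=sensors.state(); print(s["time_s"],s["tcp_pos"],s["ft_force"])
for n in("scene","side"):
    c=camera(n); cv2.imwrite(f"pics/{n}9.png",c["pixels"][:,:,::-1]); W=cloud(c); g=(cv2.cvtColor(c["pixels"],cv2.COLOR_RGB2HSV)[...,1]<90)
    for k,x,y in(("tub",.523,.3245),("tray",.540,-.308)):
        m=g&(np.hypot(W[...,0]-x,W[...,1]-y)<.04)&(W[...,2]>.075)&(W[...,2]<.095); t=W[m]
        A=np.linalg.lstsq(np.c_[t[:,:2],np.ones(len(t))],t[:,2],rcond=None)[0]
        print(n,k,len(t),t.mean(0).round(4),"slope",A[:2].round(3))
```

```text
19.3 [ 0.55012794 -0.31403895  0.20148015] [ 0.97864311 -0.17812287  2.25326006]
scene tub 510 [0.5239 0.3247 0.0823] slope [-0.05  -0.026]
scene tray 289 [ 0.539  -0.3057  0.083 ] slope [-0.063 -0.075]
side tub 891 [0.5155 0.3273 0.0833] slope [ 0.081 -0.053]
side tray 171 [ 0.5304 -0.3021  0.0829] slope [ 0.064 -0.113]
```

View pics/scene9.png

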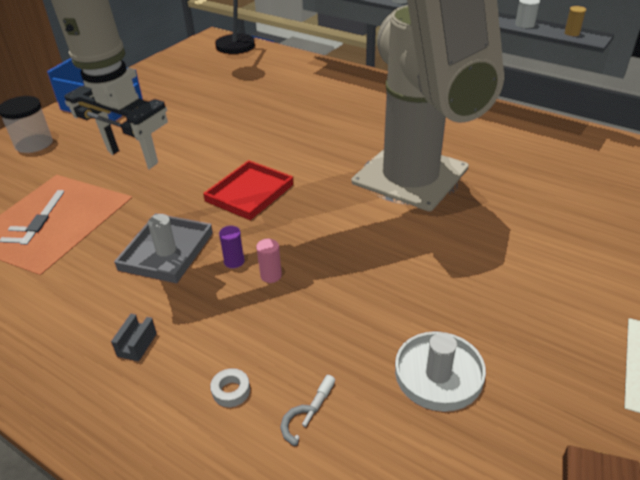

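Both sleeves stand upright: one in the tub at (441,358), one in the tray at (163,236). The gripper is clear, so I am handing in.

```bash
python3 -c "
from bench import workorder; print(workorder.hand_in())"
```

```text
the job is handed in; nothing more can be done
None
```

The hollow sleeve is standing in the round tub and the solid one in the grey rectangular tray. I let go of both and handed the job in at about 19.4 s of the 53 s allowed.

- **Weighing:** the sleeve to the right, nearer the tray (y ≈ -0.11), read about 2.4–2.5 N when lifted, so it is the hollow one. The other (y ≈ +0.11) read about 6.7 N, so it is the solid one. The hollow sleeve was placed first.
- **Final picture:** both sleeves stood upright well inside their bins, with the gripper about 15 cm up and clear. The pink and purple look-alikes and the red tray had not been moved.
- **Depth check:** the measured sleeve tops averaged 82–83 mm, against 84–85 mm expected for sleeves flat on the floors. The rim points that pull this average down also make the measured tops look tilted, by 0.03–0.11. The two cameras disagree on the direction of that tilt, so I took it as an artefact and did not check it further.
- **Tool tilt:** the tool drifted up to about 4° off vertical while carrying. I pressed each sleeve lightly onto its floor before letting go, so it would settle flat. Wrist force readings peaked at about 19 N.

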